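Zero the thickness gauge with the reset pin

TASK

Zero the thickness gauge on its reference block: first push the gauge's spindle down by its black knob until the sprung red foot bears on the block and is clearly pushed in, and leave it there. Then take the yellow reset pin out of its wooden stand, reach its thin steel end down through the red-ringed hole in the readout box and press the sunken button well down, and finish while still holding the pin there upright with the button held down. Leave the block under the foot, and do not disturb the loose things lying around.

Things in the scene. Friction and masses are not known exactly. Their poses are not given: they have to be found in the camera images.
- gauge: Bench thickness gauge, fixed to the table: grey base plate 130 x 90 x 12 mm, a steel column 62 mm behind the spindle axis, and a blue arm (32 mm wide, from 85 to 113 mm above the table, reaching from the column to 8 mm in front of the spindle axis). Its origin is on the table under the spindle axis; +x points from the spindle to the column, z up. A steel anvil 14 mm above the table lies under the foot.
- knob_top (a point): Centre of the top of the black mushroom knob (34 mm across, 16 mm high) on the upright spindle of the gauge. Push it straight down. It is 171 mm above the table when joint spindle reads 0, and goes down with the spindle.
- spindle (a joint): Downward travel of the gauge's spindle in m: 0 fully up, 0.045 fully down; starts between 0 and 0.014. It is held by friction of about 6 N and stays where it is left. The foot touches the 18 mm block at about 0.024.
- foot (a joint): How far the sprung red foot (15 mm across) at the spindle's lower end is pushed in, in m: 0 hanging free, 0.006 fully in (then it is solid). Its spring gives 0.8 N at first and 3.2 N fully in, less than the spindle's friction, so it stays pushed in after the knob is let go.
- block_centre (a point): Centre of the reference block, an aluminium block 22 x 70 x 18 mm (z is its 18 mm height) lying loose on the gauge's anvil under the foot. Not to be moved.
- pin_grip (a point): Place to grip the reset pin: on its axis, 80 mm above its tip. The pin is 102 mm long (z axis along it, up): a round yellow plastic handle 16 mm thick and 70 mm long above a steel pin 6 mm thick and 32 mm long with a round end. Loose, 40 g; it starts upright in the stand with the upper 56 mm of the handle standing clear of the stand.
- pin_tip (a point): Lower end of the reset pin's steel tip; 2 mm above the table while in the stand.
- stand: Wooden stand 56 x 56 x 48 mm with the pin in its centre hole (18 mm wide, 14 mm deep, then 12 mm wide below), fixed to the table; origin at the centre of its underside. The pin lifts straight out.
- hole_mouth (a point): Centre of the hole, ringed red, at the top face of the grey readout box (84 x 76 x 45 mm, fixed to the table, top 45 mm above it). The hole is upright, 14 mm wide and 17 mm deep; the red button top lies 18 mm below the mouth.
- button (a joint): How far the sunken button in the readout box is pressed down, in m: 0 free, 0.005 fully down (solid stop). Spring: 1 N at first, 3.5 N fully down; it springs back when let go.
- solder_spool: Bystander: solder spool 62 x 92 x 40 mm lying loose on the table; origin at the centre of its underside.
- foil_roll_copper: Bystander: copper foil roll 61 x 62 x 7 mm lying loose; origin at the centre of its underside.
- nail_tin: Bystander: round tin of nails 61 mm across, 22 mm high, standing loose; origin at the centre of its underside.

How it is judged:
On the way, in this order (a step that is already met when the one before it is completed fails the run):
1. the gauge's sprung foot is pushed in at least 1.5 mm by the reference block (value of joint foot above 0.0015 m and contact force between foot and reference_block above 0.3 N), for 0.2 s.
2. the reset pin is lifted out of its stand, with the foot still on the block (height (world z) of pin_tip above 0.05 m and contact force between the fingers and reset_pin above 1 N and value of joint foot above 0.0015 m), for 0.1 s.
At the end, for the whole second after the job is handed in: The robot holds the reset pin in its fingers, upright within 17 degrees, its tip through the hole, pressing the button at least 3 mm down with more than 1 N, while the gauge's foot still rests on the reference block, pushed in at least 1.5 mm (all of step 1 and value of joint button above 0.003 m and contact force between reset_pin and button above 1 N and contact force between the fingers and reset_pin above 1 N and horizontal distance between pin_tip and hole_mouth below 0.007 m and z of pin_tip in the frame of hole_mouth below -0.018 m and angle between pin_grip's own z axis and vertical below 0.3 rad); the arm keeps its last pose, push and grip.
It fails at once if the reference block is moved more than 15 mm (distance of block_centre from where it was at the start of the episode above 0.015 m).
It fails at once if the solder spool, copper foil roll or nail tin is moved more than 30 mm (distance of any of solder_spool, foil_roll_copper, nail_tin from where it was at the start of the episode above 0.03 m).
It also fails if it takes over 58 s, if anything falls off the work surface, if the arm or the gripper's body presses on something with over 40 N, if the wrist force passes 120 N, or if a joint passes its speed limit or range.

ROBOT

A 7-joint arm with a two-finger parallel gripper is mounted at the origin on a cart in front of the work surface, level with it; the furniture and walls round the work are solid. World frame = base frame: x ahead of the robot, y to its left, z up, the work surface at z = 0. Lengths are in m, angles in rad, forces in N, time in s.
With the tool pointing down it reaches from about 0.4 to 0.85 m from the base axis. Payload 4.5 kg.
Tool frame: the origin (TCP) lies on the centre line of the jaws, within the pads' length; the fingertips stand r.tip_extent ahead of it and the grasp point (between the pads) is the TCP (r.tip_extent is the distance from the TCP to the fingertips, in m); z points along the fingers, y is the line along which they close (so a half turn about z gives the same grasp; the last joint's range is limited). The gripper opens to 88 mm and grips with 3 to 60 N. Pads are 18 mm wide; open, the fingers measure 123 mm over their backs; the gripper's body (75 mm by 187 mm) begins 45 mm behind the grasp point.
Start: joints at [0.034, 0.689, -0.195, 1.565, 0.157, 0.902, -0.215], TCP at [0.625, 0, 0.258] pointing down, gripper open.
Joint ranges: [-3.01, 3.01], [-0.46, 2.08], [-1.47, 1.51], [0.13, 2.56], [-1, 4.14], [0.04, 2.09], [-2.66, 2.66]. Speed limits (rad/s): [2.57, 2.57, 3.14, 3.14, 3.14, 3.14, 3.14].

INTERFACE

Orientations are given as a unit quaternion [x, y, z, w].
In Python, from plant import sensors, vision, finish_job, r gives the robot as it stands. The module is installed in compiled form; this text tells all that it offers.
- The arm moves only by the tool step_arm, never from a script. Its argument "steps" is a list of rows, each a list of 2 entries, a list of its own where there are three numbers: the shift along the tool's x, y, z in cm, then the turn, a rotation vector about the tool's x, y, z in degrees. A call has 1 to 12 rows; each row shifts and turns the commanded pose from where the row before left it, along the tool's axes as they then stand; what a row does not reach is not made up. A row lasts 1/8 s, in which the tool goes at most 62.5 mm and 10.7 degrees, less where a joint would pass 70% of its speed; a pose out of reach is approached as far as the arm can. A call with a gripper value outside its range is refused whole. "claw" is the opening, from -1 (shut) to 1 (fully open), set as the call begins (left out, the last holds). The fingers move at their own pace and stop on an object; "grip_force" is the grip in N (left out, the last holds). Time passes only in rows, so rows that do not move let the fingers close. It gives the time, the measured TCP pose, the force, the opening and the grip force at its end, in the units of the state.
- sensors.get_state(): the state, without advancing time (a new reading comes with each control period).
- vision.snapshot(name): name is "side" or "top"; returns a dict with "img" (400x640x3 uint8, red, green, blue), "fx", "fy", "cx", "cy" (pixels), "position" and "rotation" of the camera in the world. Camera axes: x right, y down, z forward; pixel columns grow to the right and rows downward; lengths in m; the calibration is good to about 2 mm. A picture is of the moment at which its call begins. There is no depth.
- finish_job(): hands the job in; it is judged then, once.
The state is a dict: "clock": time; "q": joint angles; "qd": joint speeds; "joint_torque": joint torques, N m; "tool_pos": TCP position; "eef_rot": TCP orientation; "contact_force": force on the tool from outside, world axes, zero at the start; "moment": the same for the moment, N m; "opening": opening from 0.0 (shut) to 1.0 (fully open); "finger_force": force on a finger pad.
Only numpy, scipy, OpenCV 4.12 (cv2) and the standard library are available. Lean on these libraries where they do the work, as an engineer would, in place of code of your own. Each camera call takes 0.05 s, during which the arm holds its last target. There are 200 camera calls.

## Working session

There is one attempt and no reset: what is moved stays moved. The work goes in short steps, Python scripts to look and compute and a tool call to move; the robot and the scene stay as the last step left them, time stands still between calls to the robot, and variables do not carry over. Pictures are saved under pics/ and viewed, at most 10 in all, crops included, and the job is handed in when it is done.

Besides the shell and the picture viewer there is one more tool, called after "Call:" by a JSON object that holds its "api" and its "payload", one argument or row to a line. step_arm: Moves the arm, as the interface text tells. Its arguments: {"type":"object","properties":{"steps":{"type":"array"},"claw":{"type":"number"},"grip_force":{"type":"number"}},"required":["steps"]}

```bash
mkdir -p pics; cat > h.py <<'E'
import numpy as np, cv2
from plant import sensors, vision, finish_job, r
def snap(n,f):
    s=vision.snapshot(n); cv2.imwrite('pics/'+f,s['img'][:,:,::-1]); return s
def ray(s,u,v):
    d=np.array([(u-s['cx'])/s['fx'],(v-s['cy'])/s['fy'],1.]); return np.array(s['position']),np.array(s['rotation'])@d
def onz(s,u,v,z):
    p,d=ray(s,u,v); return p+d*(z-p[2])/d[2]
def proj(s,P):
    c=np.array(s['rotation']).T@(np.array(P)-np.array(s['position'])); return s['fx']*c[0]/c[2]+s['cx'],s['fy']*c[1]/c[2]+s['cy']
def tri(a,ua,b,ub):
    p,d=ray(a,*ua);q,e=ray(b,*ub)
    t=np.linalg.lstsq(np.c_[d,-e],q-p,rcond=None)[0]
    A=p+d*t[0];B=q+e*t[1]; return (A+B)/2,np.linalg.norm(A-B)
E
python3 - <<'E'
from h import *
for n in('side','top'):
    s=snap(n,n+'0.png'); print(n,s['fx'],s['cx'],s['cy'],s['position'],np.round(s['rotation'],3).tolist())
st=sensors.get_state(); print(st['tool_pos'],st['eef_rot'],r.tip_extent,st['opening'],st['clock'])
E
```

```text
side 381.0136600088954 323.16503140511804 199.4804654391133 [0.30982957 0.62120711 0.57994141] [-0.156, 0.847, -0.502, 0.078]
top 370.0200831594628 319.29036978896204 193.81720098340426 [ 0.50512248 -0.14612276  1.06656432] [0.713, -0.7, 0.031, -0.019]
[ 6.24484895e-01 -4.43141441e-05  2.57006221e-01] [ 7.07085221e-01  7.07127891e-01 -6.00799887e-04 -5.23622842e-04] 0.019 1.0011577892156684 0.1
```

View pics/top0.png

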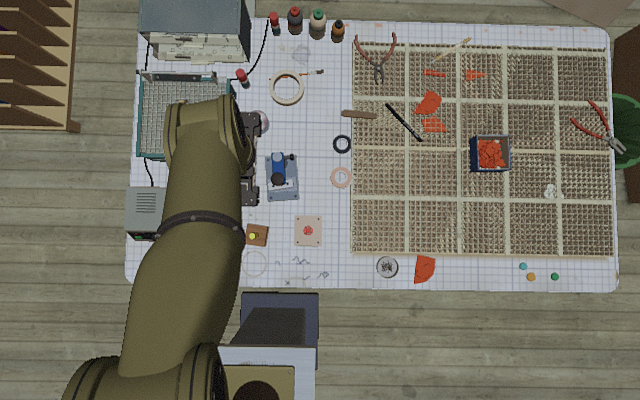

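View pics/side0.png

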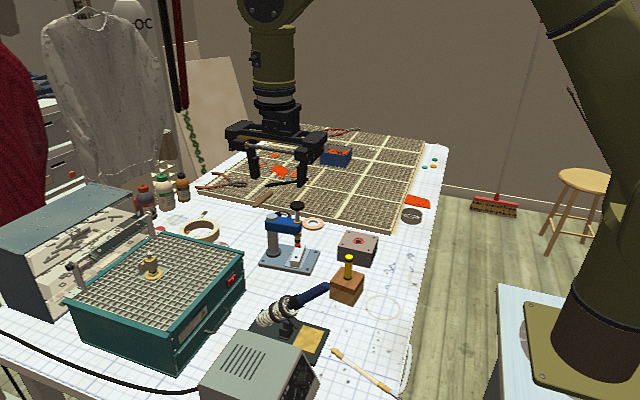

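Top view: gauge knob near (291,157), stand and pin near (257,236), and the box's red hole near (308,231). Side view: knob (297,206), pin top (348,258), hole (358,240). The rotation is a quaternion, so I'll fix the helper and look at enlarged crops.

```bash
sed -i "s/^import numpy.*/&\nfrom scipy.spatial.transform import Rotation as Ro/; s/np.array(s\['rotation'\])/Ro.from_quat(s['rotation']).as_matrix()/" h.py
python3 - <<'E'
from h import *
t=cv2.imread('pics/top0.png');s=cv2.imread('pics/side0.png')
a=cv2.resize(t[140:260,230:340],None,fx=4,fy=4,interpolation=cv2.INTER_NEAREST)
b=cv2.resize(s[190:310,250:390][:, :],None,fx=4,fy=4,interpolation=cv2.INTER_NEAREST)[:, :]
a=cv2.resize(a,(352,384),interpolation=cv2.INTER_AREA); b=cv2.resize(b,(448,384),interpolation=cv2.INTER_AREA)
cv2.imwrite('pics/c0.png',np.hstack([a,b]))  # scale 3.2
for n,i,(x0,x1,y0,y1) in(('top',t,(230,340,140,260)),('side',s,(250,390,190,310))):
    h=cv2.cvtColor(i,cv2.COLOR_BGR2HSV)
    for c,lo,hi in(('yel',(22,150,120),(33,255,255)),('red',(0,130,90),(6,255,255)),('dark',(0,0,0),(179,255,45))):
        m=cv2.inRange(h,lo,hi);k=np.zeros_like(m);k[y0:y1,x0:x1]=m[y0:y1,x0:x1]
        N,L,S,C=cv2.connectedComponentsWithStats(k)
        print(n,c,[(S[j].tolist(),C[j].round(1).tolist()) for j in range(1,N) if S[j][4]>8])
E
```

```text
top yel []
top red [([306, 228, 4, 5, 15], [307.5, 230.1])]
top dark [([234, 140, 21, 50, 417], [244.6, 157.9]), ([290, 155, 3, 5, 11], [291.0, 157.0]), ([271, 174, 6, 11, 23], [272.7, 179.5]), ([239, 181, 2, 17, 27], [239.5, 190.0]), ([256, 187, 3, 11, 13], [257.5, 192.5]), ([230, 199, 15, 61, 242], [238.8, 234.1]), ([255, 200, 4, 6, 14], [256.6, 202.1])]
side yel [([345, 254, 8, 5, 33], [348.5, 256.2]), ([344, 262, 8, 16, 57], [347.1, 269.7])]
side red [([353, 238, 11, 6, 28], [358.1, 240.5]), ([295, 243, 5, 3, 9], [297.0, 244.3])]
side dark [([290, 201, 14, 10, 108], [296.7, 205.3]), ([275, 212, 6, 4, 16], [277.9, 213.4]), ([295, 240, 5, 3, 13], [297.0, 240.8]), ([371, 251, 5, 11, 20], [372.7, 255.4]), ([266, 253, 14, 4, 18], [271.9, 255.3]), ([345, 259, 9, 4, 15], [348.5, 260.4]), ([344, 277, 7, 3, 9], [346.4, 278.4]), ([288, 289, 41, 21, 216], [302.1, 300.4]), ([279, 301, 4, 9, 21], [280.0, 306.2])]
```

View pics/c0.png

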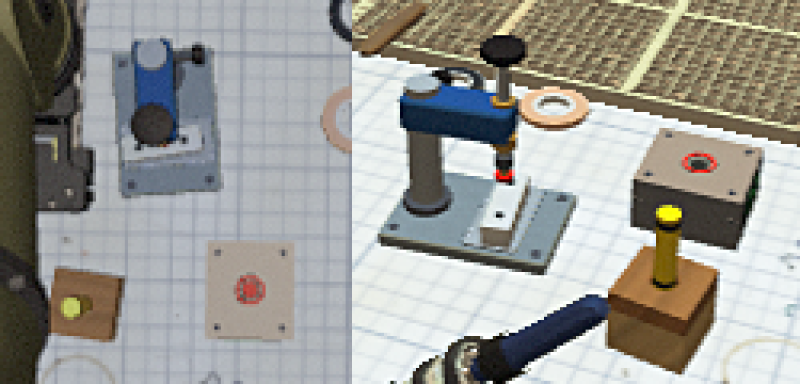

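The crops show the knob at top (278,179) / side (297,205), column at top (277,156), pin top at top (252,236) / side (348.5,256), and the hole at (307.7,230.4) / (358,240.5).

```bash
python3 - <<'E'
from h import *
t=snap('top','t1.png');s=snap('side','s1.png')
hs=cv2.cvtColor(cv2.imread('pics/s1.png'),cv2.COLOR_BGR2HSV)
for n,a,b,z in(('knob',(278.1,179.4),(296.7,204.3),.165),('pintop',(251.9,236.2),(348.5,256),.104),('hole',(307.7,230.4),(358.1,240.4),.045)):
    P,e=tri(t,a,s,b); print(n,P.round(4),e.round(4),'topz',onz(t,*a,z).round(4),'sidez',onz(s,*b,z).round(4))
print('column top',onz(t,276.9,156.3,.125).round(4))
print('stand corners',[onz(t,230+x/3.2,140+y/3.2,.048).round(3).tolist() for x,y in((55,269),(124,276),(118,340),(50,333))])
print('iron handle end', onz(s,328,285,.08).round(3), onz(s,290,297,.08).round(3),'holder',onz(s,280,320,.05).round(3))
print(Ro.from_quat(sensors.get_state()['eef_rot']).as_matrix().round(3))
E
```

```text
knob [ 0.6064 -0.0576  0.1571] 0.0046 topz [ 0.6033 -0.0591  0.165 ] sidez [ 0.6032 -0.0446  0.165 ]
pintop [0.4628 0.0108 0.1032] 0.003 topz [0.4614 0.0103 0.104 ] sidez [0.4639 0.0123 0.104 ]
hole [ 0.4782 -0.1322  0.0448] 0.002 topz [ 0.4772 -0.1324  0.045 ] sidez [ 0.4791 -0.1316  0.045 ]
column top [ 0.6672 -0.0506  0.125 ]
stand corners [[0.492, 0.033, 0.048], [0.487, -0.026, 0.048], [0.432, -0.022, 0.048], [0.437, 0.036, 0.048]]
iron handle end [0.482 0.084 0.08 ] [0.537 0.141 0.08 ] holder [0.543 0.173 0.05 ]
[[-0.     1.    -0.001]
 [ 1.     0.    -0.   ]
 [-0.    -0.001 -1.   ]]
```

Call:
{"api": "step_arm", "payload": {
  "steps": [
    [[-1.9,-0.6,0],[0,0,0]],
    [[-1.9,-0.6,1],[0,0,0]],
    [[-1.9,-0.7,2],[0,0,0]],
    [[0,0,1.5],[0,0,0]],
    [[0,0,0],[0,0,0]],
    [[0,0,0],[0,0,0]],
    [[0,0,0],[0,0,0]]
  ],
  "claw": -1,
  "grip_force": 15
}}

```text
clock: 1.08
tool_pos: [0.6067, -0.0562, 0.2134]
eef_rot: [0.707, 0.708, 0.001, 0.0]
contact_force: [-0.2, 0.4, 0.0]
opening: 0.23
finger_force: 0.0
```

```bash
python3 - <<'E'
from h import *
t=snap('top','t2.png');s=snap('side','s2.png')
st=sensors.get_state();p=np.array(st['tool_pos']);print(p,st['opening'],st['contact_force'])
print('tips expected', proj(t,p-[0,0,.019]),proj(s,p-[0,0,.019]))
i=cv2.imread('pics/s2.png')[130:280,220:380];j=cv2.imread('pics/t2.png')[140:260,230:340]
cv2.imwrite('pics/c2.png',np.hstack([cv2.resize(i,(480,450),interpolation=2),cv2.resize(j,(275,450)) ]))
m=cv2.inRange(cv2.imread('pics/s2.png'),(0,0,0),(60,60,60))
E
```

```text
[ 0.60647545 -0.05646374  0.2132732 ] 0.13780372874317934 [ 0.06982247  0.35500605 -0.62149492]
tips expected (np.float64(275.8563894885132), np.float64(176.6860953474116)) (np.float64(297.3764420273016), np.float64(189.8945531190042))
```

View pics/c2.png

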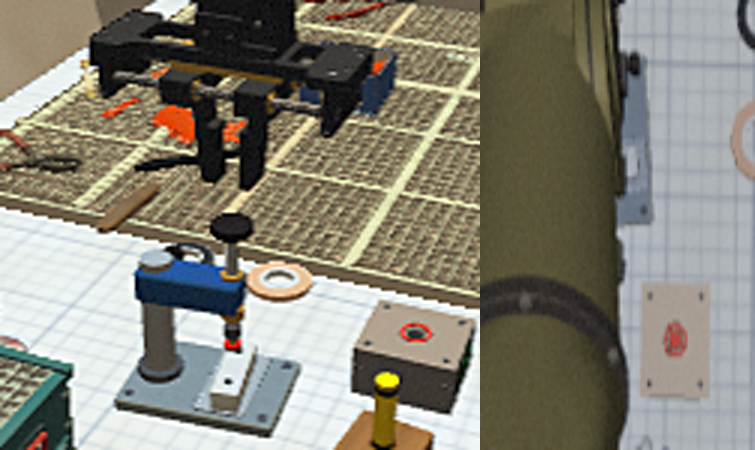

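The side crop shows the closing fingers directly above the knob (297,205), with the tips about 3 cm over it. Next I descend.

Call:
{"api": "step_arm", "payload": {
  "steps": [
    [[0,0,1.0],[0,0,0]],
    [[0,0,1.0],[0,0,0]],
    [[0,0,0.8],[0,0,0]],
    [[0,0,0.5],[0,0,0]],
    [[0,0,0.5],[0,0,0]],
    [[0,0,0.3],[0,0,0]],
    [[0,0,0.3],[0,0,0]],
    [[0,0,0],[0,0,0]]
  ]
}}

```text
clock: 2.17
tool_pos: [0.6057, -0.057, 0.1687]
eef_rot: [0.707, 0.707, -0.0, -0.0]
contact_force: [-1.6, -0.4, 3.5]
opening: 0.004
finger_force: 1.3
```

Call:
{"api": "step_arm", "payload": {
  "steps": [
    [[0,0,0.3],[0,0,0]],
    [[0,0,0.2],[0,0,0]],
    [[0,0,0.2],[0,0,0]],
    [[0,0,0],[0,0,0]],
    [[0,0,0],[0,0,0]]
  ]
}}

```text
clock: 2.8
tool_pos: [0.6057, -0.057, 0.162]
eef_rot: [0.707, 0.707, -0.0, -0.0]
contact_force: [-2.2, 0.3, 5.4]
opening: 0.003
finger_force: 2.8
```

```bash
python3 - <<'E'
from h import *
s=snap('side','s3.png')
st=sensors.get_state();p=np.array(st['tool_pos']);print(p,st['opening'],st['contact_force'])
cv2.imwrite('pics/c3.png',np.hstack([cv2.resize(cv2.imread(f'pics/{f}.png')[175:280,260:330],(400,600),interpolation=2) for f in('s2','s3')]))
E
```

```text
[ 0.60568053 -0.05697407  0.16200103] 0.005737603990080409 [-3.13891016 -0.72971681  4.99305981]
```

View pics/c3.png

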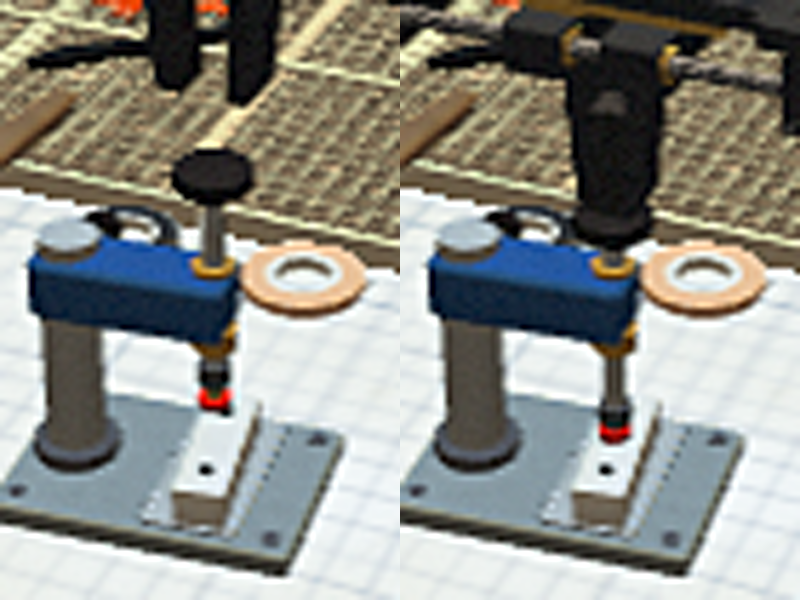

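The right panel shows the knob pushed down and the red foot sitting on the block, shortened compared with the left panel. I'll push 1 mm more for margin, then lift off and travel to the pin, opening the fingers once clear.

Call:
{"api": "step_arm", "payload": {
  "steps": [
    [[0,0,0.1],[0,0,0]],
    [[0,0,0],[0,0,0]],
    [[0,0,0],[0,0,0]],
    [[0,0,-0.5],[0,0,0]],
    [[0,0,-1.5],[0,0,0]],
    [[0,0,-2],[0,0,0]],
    [[0,0,-2],[0,0,0]]
  ]
}}

```text
clock: 3.72
tool_pos: [0.6064, -0.0569, 0.2221]
eef_rot: [0.707, 0.707, 0.0, 0.0]
contact_force: [0.5, -0.3, 0.3]
opening: 0.002
finger_force: 0.0
```

Call:
{"api": "step_arm", "payload": {
  "steps": [
    [[2,-4,0],[0,0,0]],
    [[2,-4,0],[0,0,0]],
    [[2,-4,0],[0,0,0]],
    [[0.8,-2.3,0],[0,0,0]],
    [[0,0,0],[0,0,0]],
    [[0,0,0],[0,0,0]],
    [[0,0,0],[0,0,0]]
  ],
  "claw": 0.3
}}

```text
clock: 4.6
tool_pos: [0.4645, 0.0106, 0.2209]
eef_rot: [0.708, 0.707, 0.001, 0.001]
contact_force: [-0.8, 0.2, 0.1]
opening: 0.65
finger_force: 0.0
```

```bash
python3 - <<'E'
from h import *
t=snap('top','t4.png');s=snap('side','s4.png')
st=sensors.get_state();p=np.array(st['tool_pos']);print(p,st['eef_rot'],st['opening'],st['contact_force'])
a=cv2.resize(cv2.imread('pics/s4.png')[160:320,240:420],(450,400),interpolation=2)
b=cv2.resize(cv2.imread('pics/t4.png')[140:260,230:340],(340,371),interpolation=2);b=cv2.copyMakeBorder(b,0,29,0,0,0)
cv2.imwrite('pics/c4.png',np.hstack([a,b]))
E
```

```text
[0.46388583 0.01066122 0.22066922] [7.07441757e-01 7.06771544e-01 2.89676687e-04 2.49106038e-04] 0.6495424864963297 [-0.34207169  1.01936382 -0.45633069]
```

View pics/c4.png

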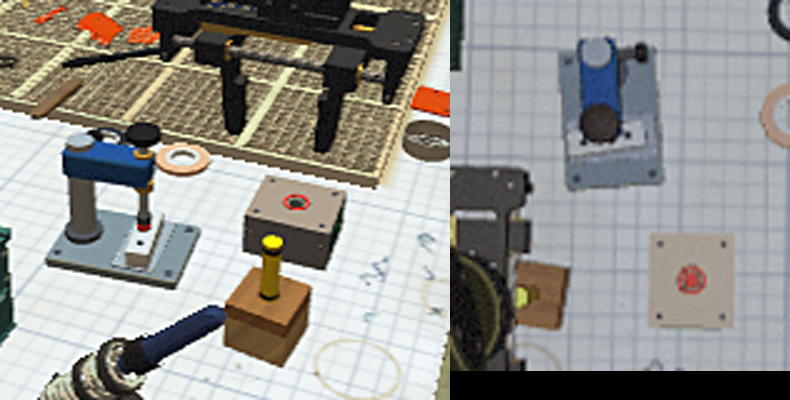

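The foot stays down on the block, and the open fingers straddle the pin (side crop 272,245). Next I descend to grip it.

Call:
{"api": "step_arm", "payload": {
  "steps": [
    [[0,0,2.5],[0,0,0]],
    [[0,0,2.5],[0,0,0]],
    [[0,0,2.5],[0,0,0]],
    [[0,0,2.5],[0,0,0]],
    [[0,0,1.5],[0,0,0]],
    [[0,0,1.2],[0,0,0]],
    [[0,0,1.0],[0,0,0]],
    [[0,0,0],[0,0,0]]
  ]
}}

```text
clock: 5.7
tool_pos: [0.4629, 0.011, 0.0833]
eef_rot: [0.707, 0.707, -0.0, -0.0]
contact_force: [0.0, -0.0, 0.3]
opening: 0.65
finger_force: 0.0
```

```bash
python3 - <<'E'
from h import *
t=snap('top','t5.png');s=snap('side','s5.png')
st=sensors.get_state();p=np.array(st['tool_pos']);print(p,st['contact_force'])
a=cv2.resize(cv2.imread('pics/s5.png')[200:320,300:400],(500,600),interpolation=2)
cv2.imwrite('pics/c5.png',a)
E
```

```text
[0.46322752 0.01101651 0.08394829] [-0.21653805  0.36787771  0.43902387]
```

View pics/c5.png

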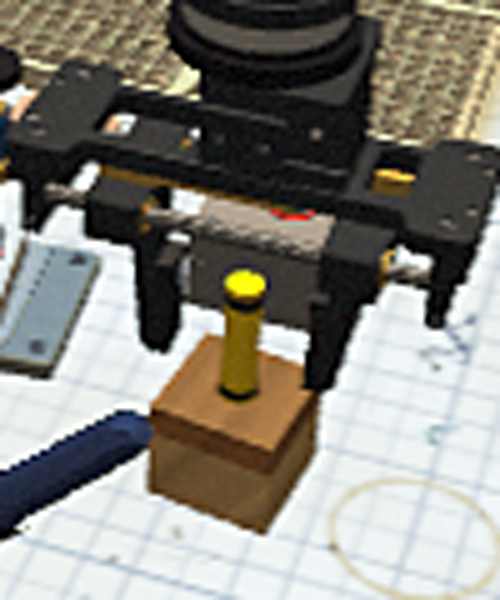

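The fingers straddle the pin: fingertip midpoint at crop (240,365) lies on the pin axis (241,368). Closing.

Call:
{"api": "step_arm", "payload": {
  "steps": [
    [[0,0,0],[0,0,0]],
    [[0,0,0],[0,0,0]],
    [[0,0,0],[0,0,0]],
    [[0,0,0],[0,0,0]],
    [[0,0,0],[0,0,0]],
    [[0,0,0],[0,0,0]],
    [[0,0,0],[0,0,0]],
    [[0,0,0],[0,0,0]]
  ],
  "claw": -1,
  "grip_force": 25
}}

```text
clock: 6.8
tool_pos: [0.4631, 0.011, 0.0838]
eef_rot: [0.707, 0.707, 0.0, 0.0]
contact_force: [-1.0, 0.3, 0.8]
opening: 0.172
finger_force: 25.0
```

Call:
{"api": "step_arm", "payload": {
  "steps": [
    [[0,0,-1],[0,0,0]],
    [[0,0,-2],[0,0,0]],
    [[0,0,-2],[0,0,0]],
    [[0,0,-2],[0,0,0]],
    [[0,0,-1],[0,0,0]],
    [[0,0,0],[0,0,0]],
    [[-3,0,0],[0,0,0]],
    [[-3.5,0.5,0],[0,0,0]],
    [[-3.5,0.5,0],[0,0,0]],
    [[-3,0.5,0],[0,0,0]],
    [[-1.3,0,0],[0,0,0]],
    [[0,0,0],[0,0,0]]
  ]
}}

```text
clock: 8.3
tool_pos: [0.4774, -0.1321, 0.1632]
eef_rot: [0.708, 0.707, -0.0, -0.001]
contact_force: [0.1, 0.2, -0.7]
opening: 0.169
finger_force: 25.0
```

```bash
python3 - <<'E'
from h import *
t=snap('top','t6.png');s=snap('side','s6.png')
st=sensors.get_state();p=np.array(st['tool_pos']);print(p,st['opening'],st['contact_force'],st['eef_rot'])
tip=p-[0,0,.0818]
print('tip exp',proj(t,tip),proj(s,tip),'neck',proj(s,p-[0,0,.05]),'hole',proj(s,[.4785,-.132,.045]))
a=cv2.resize(cv2.imread('pics/s6.png')[190:280,315:405],(600,600),interpolation=2)
cv2.imwrite('pics/c6.png',a)
E
```

```text
[ 0.47776689 -0.13040466  0.16348862] 0.17258560574070805 [-0.08594464  0.59903776 -0.99990674] [ 7.06424181e-01  7.07788404e-01  1.91959332e-04 -6.44234857e-04]
tip exp (np.float64(306.76060295155554), np.float64(230.55147670302262)) (np.float64(359.5758282073121), np.float64(228.16212427588266)) neck (np.float64(360.54665854587927), np.float64(216.81426960422456)) hole (np.float64(358.3793881089935), np.float64(240.37091744936555))
```

View pics/c6.png

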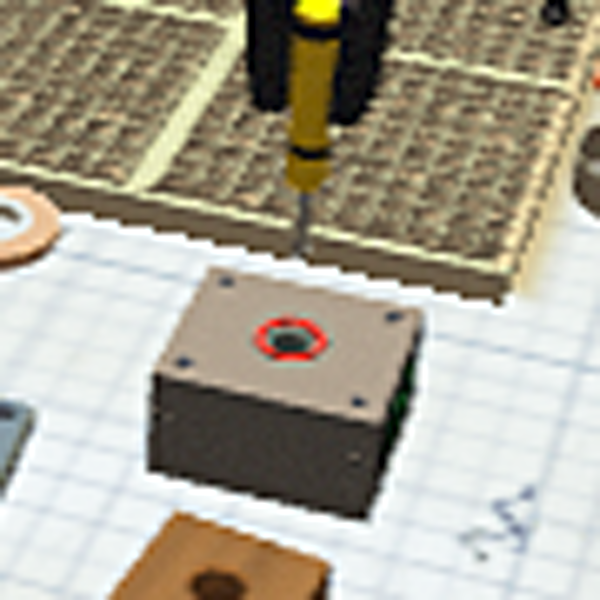

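The pin is held upright, with its tip at (360.1,227.5) against (359.6,228.2) expected, and the hole centre is at (358.6,240.8). I'll lower it to just above the mouth and recheck numerically.

Call:
{"api": "step_arm", "payload": {
  "steps": [
    [[0,0,1],[0,0,0]],
    [[0,0,1],[0,0,0]],
    [[0,0,1.0],[0,0,0]],
    [[0,0,0],[0,0,0]],
    [[0,0,0],[0,0,0]]
  ]
}}

```text
clock: 9.02
tool_pos: [0.4781, -0.132, 0.1337]
eef_rot: [0.707, 0.707, -0.0, -0.0]
contact_force: [-0.6, 0.1, -1.2]
opening: 0.171
finger_force: 25.0
```

```bash
python3 - <<'E'
from h import *
s=snap('side','s7.png');t=snap('top','t7.png')
P=np.array([sensors.get_state()['tool_pos']]);p=P[0];st=sensors.get_state();print(p,st['contact_force'])
print('tip exp',proj(s,p-[0,0,.0818]),'tip at .045',proj(s,[p[0],p[1],.045]))
a=cv2.resize(cv2.imread('pics/s7.png')[205:255,330:390],(720,600),interpolation=2)
cv2.imwrite('pics/c7.png',a)
E
```

```text
[ 0.47824349 -0.1320459   0.13396827] [-0.72620058 -0.27998593 -0.1170099 ]
tip exp (np.float64(358.693315469258), np.float64(237.9575199582044)) tip at .045 (np.float64(358.4859150422796), np.float64(240.38372478078503))
```

View pics/c7.png

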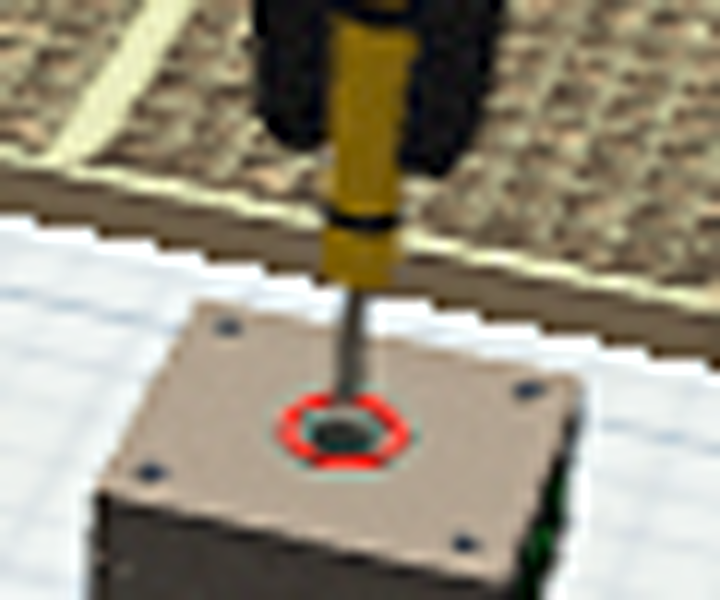

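The tip is at (358.9,238.3). Extended to mouth height it lands at about (358.7,240.7), and the ring centre is (358.7,241.0), so they line up within 1 mm. Inserting.

Call:
{"api": "step_arm", "payload": {
  "steps": [
    [[0,0,0.5],[0,0,0]],
    [[0,0,0.5],[0,0,0]],
    [[0,0,0.5],[0,0,0]],
    [[0,0,0.5],[0,0,0]],
    [[0,0,0.4],[0,0,0]],
    [[0,0,0],[0,0,0]],
    [[0,0,0],[0,0,0]]
  ]
}}

```text
clock: 10.0
tool_pos: [0.4781, -0.132, 0.1098]
eef_rot: [0.707, 0.707, 0.0, 0.0]
contact_force: [0.5, 0.1, -0.2]
opening: 0.165
finger_force: 25.0
```

Call:
{"api": "step_arm", "payload": {
  "steps": [
    [[0,0,0.2],[0,0,0]],
    [[0,0,0.2],[0,0,0]],
    [[0,0,0.1],[0,0,0]],
    [[0,0,0.1],[0,0,0]],
    [[0,0,0],[0,0,0]],
    [[0,0,0],[0,0,0]]
  ]
}}

```text
clock: 10.75
tool_pos: [0.4782, -0.132, 0.1038]
eef_rot: [0.707, 0.707, 0.0, 0.0]
contact_force: [0.1, -0.2, 3.0]
opening: 0.178
finger_force: 25.0
```

```bash
python3 - <<'E'
from h import *
F=[];Z=[]
for _ in range(6):
    s=vision.snapshot('side');st=sensors.get_state();F.append(st['contact_force']);Z.append(st['tool_pos'])
print(np.mean(F,0),np.mean(Z,0))
E
```

```text
[ 0.4953385  -0.05467725  2.47479288] [ 0.47821251 -0.1319889   0.10380436]
```

Call:
{"api": "step_arm", "payload": {
  "steps": [
    [[0,0,0.1],[0,0,0]],
    [[0,0,0.1],[0,0,0]],
    [[0,0,0],[0,0,0]],
    [[0,0,0],[0,0,0]]
  ]
}}

```text
clock: 11.55
tool_pos: [0.4784, -0.1321, 0.1026]
eef_rot: [0.707, 0.707, 0.0, 0.001]
contact_force: [0.1, 0.6, 12.1]
opening: 0.17
finger_force: 25.0
```

```bash
python3 - <<'E'
from h import *
F=[];Z=[]
for k in range(6):
    s=snap('side','s8.png') if k==5 else vision.snapshot('side');st=sensors.get_state();F.append(st['contact_force']);Z.append(st['tool_pos'])
print(np.mean(F,0),np.mean(Z,0),st['eef_rot'])
cv2.imwrite('pics/c8.png',cv2.resize(cv2.imread('pics/s8.png')[180:280,250:390],(800,570),interpolation=2))
E
```

```text
[-0.15530679  0.09488652 12.40029117] [ 0.47844339 -0.13212192  0.10258689] [7.07113975e-01 7.07099183e-01 3.08277016e-04 6.90837178e-04]
```

View pics/c8.png

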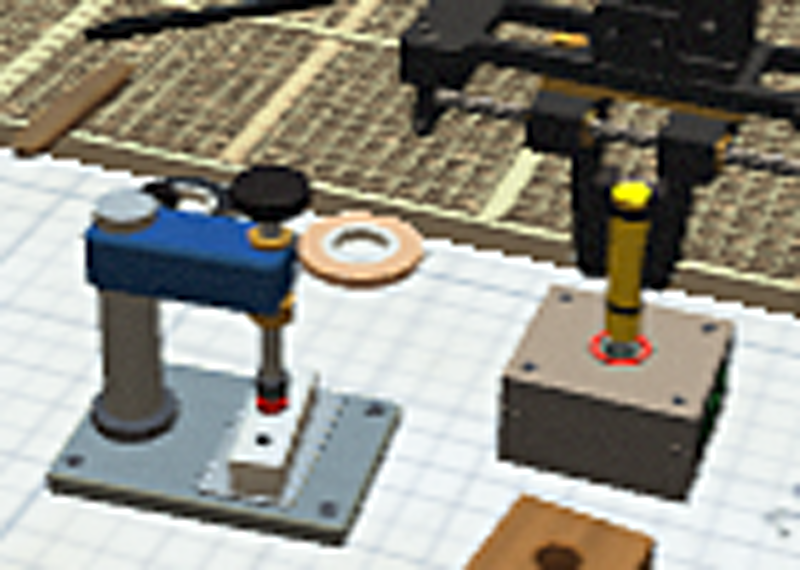

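The pin is upright in the red ring, and the 12 N reading means the button is at its stop. The foot still rests on the block. Handing in.

```bash
python3 -c "
from plant import finish_job
print(finish_job())"
```

```text
the job is handed in; nothing more can be done
None
```

I handed the job in with the foot pushed in on the block and the pin held upright through the hole, pressing the button to its stop at about 12 N; no verdict came back.

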